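# Hang the heat gun on the free hook under the bench shelf

### The job

Put the heat gun that stands on the bench away: hang it upright by its closed handle, the hook through the handle opening, on the hook under the shelf that is still free. Reach in under the shelf without bumping it with the hand, let the gun down gently until you feel the hook begin to carry it, without pressing it on, and only then let go, so that it is not dropped. Leave the gun that already hangs there and the things lying on the bench where they are.

Things in the scene. Friction and masses are not known exactly. Their poses are not given: they have to be found in the camera images.
- gun: Heat gun to put away, about 0.6 kg, standing on its black battery. Origin: centre of the battery underside; x to the nozzle (roughly +y at the start), z up. Balances 5 mm ahead of and 76 mm above the origin. Battery: x -58..52, y +-33, z 0..38 mm. Handle 30 x 28 mm thick at x about -36; front guard 12 x 18 mm at x 29..41, both from battery to barrel. Top at z = 168 mm.
- gun_barrel (a point): Point on the gun's barrel axis at x = 60, y = 0, z = 143 mm in the gun's frame (axes as the gun's). The barrel is round, 50 mm in diameter, its axis along x from x = -75 to 85 mm, then a steel nozzle 34 mm in diameter to x = 130 mm. Ahead of the guard, from x = 45 to 85 mm, the barrel is bare all round and can be gripped with the hand at any tilt.
- gun_web (a point): Point in the middle of the top of the gun's closed handle opening, at x = 5.5, y = 0, z = 114 mm in the gun's frame (axes as the gun's): underside of the flat web, 30 mm thick along y, below the barrel. This surface comes to rest on the hook. The opening goes right through along y, between handle and guard: about 45 mm wide (x -17..29), 76 mm high (z 38..114).
- hung_gun: A second, identical heat gun that already hangs by its closed handle on one of the two hooks (left or right differs), nozzle to the left; same frame as gun.
- rack: Fixed grey bench riser: shelf 700 mm wide with parts bins (up to z = 435 mm), on 30 mm posts at y = +-320 mm. Origin at bench height, midway, below the front face of the two slotted strips; x leads away from the robot into the riser, y left, z up. The strips are bolted to two level rails along y behind them. Below the shelf the riser is open.
- shelf_edge (a point): Middle of the lower front edge of the riser's shelf, at x = -22, y = 0, z = 345 mm in the rack's frame (axes as the rack's); the board reaches from there to x = 145 mm and is 18 mm thick. It overhangs the place where the gun's barrel comes to lie, so an upright hand does not fit in above the barrel: the hand must lean back out, its fingers pointing forward and down.
- strip_1: One of two upright slotted steel strips on the riser, 30 mm wide, 130 mm left or right of its middle (which is which varies). Origin at bench height below its front face; axes as the rack's. Its hook: level 10 mm rod at y = 0 towards the robot from x = 0 to -78 mm, 5 mm plate at the root, tip at x about -75..-86 mm turned up 14 mm above the rod's top. The gun's web belongs at about x = -40 mm.
- strip_2: The other strip and hook, alike but for height: each hook is clipped in at its own height, which these poses do not give. The top of the rod lies anywhere from z = 160 to 190 mm, so the tip's top from 174 to 204 mm; the height of the hung gun tells nothing about the free hook. Enter above the highest tip and feel downwards. The hook bears the weight without moving; do not press on it (over 20 N).
- bench_bin: Bystander: yellow parts bin of screws on the bench, 160 x 100 x 65 mm, origin at the centre of its underside.
- driver: Bystander: red pistol screwdriver lying on the bench, about 190 mm long, 45 mm high; origin under its barrel (along its x), grip towards its -y.
Not all that is in view belongs to the job. Leave any green look-alike of the hung_gun alone. What is shaped like the gun but turquoise is not meant.

How it is judged (in metres and radians):
On the way:
1. the gun rests with part of its weight on the free hook, hook through the handle opening, while the fingers still hold it (((x of gun_web in the frame of strip_1 between -0.07 and -0.01 m and y of gun_web in the frame of strip_1 between -0.025 and 0.025 m and z of gun_web in the frame of strip_1 between 0.15 and 0.2 m and contact force between gun and strip_1 above 1.5 N) or (x of gun_web in the frame of strip_2 between -0.07 and -0.01 m and y of gun_web in the frame of strip_2 between -0.025 and 0.025 m and z of gun_web in the frame of strip_2 between 0.15 and 0.2 m and contact force between gun and strip_2 above 1.5 N)) and contact force between the fingers and gun above 1 N), for 0.1 s.
At the end, for the whole second after the job is handed in: The gun hangs at rest on the hook that was free, the rod through the handle opening with the web on it between tip and plate (web 10 to 70 mm before the strip, within 25 mm sideways), upright within 20 degrees, clear of the bench; the other gun still hangs within 30 mm of where it was (((x of gun_web in the frame of strip_1 between -0.07 and -0.01 m and y of gun_web in the frame of strip_1 between -0.025 and 0.025 m and z of gun_web in the frame of strip_1 between 0.15 and 0.2 m and contact force between gun and strip_1 above 2.5 N) or (x of gun_web in the frame of strip_2 between -0.07 and -0.01 m and y of gun_web in the frame of strip_2 between -0.025 and 0.025 m and z of gun_web in the frame of strip_2 between 0.15 and 0.2 m and contact force between gun and strip_2 above 2.5 N)) and angle between each of gun, hung_gun's own z axis and vertical below 0.35 rad and height (world z) of gun above 0.03 m and linear speed of gun below 0.03 m/s and angular speed of gun below 0.3 rad/s and distance of hung_gun from where it was at the start of the episode below 0.03 m and (contact force between hung_gun and strip_1 above 2.5 N or contact force between hung_gun and strip_2 above 2.5 N)); the robot touches nothing.
It fails at once if the gun is forced against a hook or the riser with more than 22 N (contact force between gun and rack above 22 N or contact force between gun and strip_1 above 22 N or contact force between gun and strip_2 above 22 N).
It fails at once if the hand or arm pushes against the riser with more than 15 N (contact force between the arm and rack above 15 N).
It fails at once if the gun that already hangs is shifted by more than 50 mm (distance of hung_gun from where it was at the start of the episode above 0.05 m).
It fails at once if the parts bin or the screwdriver is shifted by more than 30 mm (distance of any of bench_bin, driver from where it was at the start of the episode above 0.03 m).
It also fails if it takes over 42 s, if anything falls off the work surface, if the arm or the gripper's body presses on something with over 40 N, if the wrist force passes 120 N, or if a joint passes its speed limit or range.

### The arm

A 6-joint arm with a two-finger parallel gripper is mounted at the origin on the work surface. World frame = base frame: x ahead of the robot, y to its left, z up, the work surface at z = 0. Lengths are in mm, angles in rad, forces in N, time in s.
With the tool pointing down it reaches from about 250 to 775 mm from the base axis. Payload 4 kg.
Tool frame: the origin (TCP) lies at the centre of the arm's flange, where the gripper is bolted on; the fingertips stand 173 mm ahead of it and the grasp point (between the pads) lies r.grip_depth ahead of it (r.grip_depth is the distance from the TCP to the grasp point, in mm); z points along the fingers, y is the line along which they close (so a half turn about z gives the same grasp; the last joint's range is limited). The gripper opens to 85 mm and grips with 20 to 120 N. Pads are 22 mm wide; open, the fingers measure 114 mm over their backs; the gripper's body (76 mm by 85 mm) begins 54 mm behind the grasp point. The pads swing forward as they close: fully open they stand 13 mm farther back than shut.
Start: joints at [-1.389, 0.087, 1.371, -0, 1.684, -0.103], TCP at [154.525, -527.847, 404.741] pointing down, gripper open.
Joint ranges: [-3.1, 3.1], [-0.76, 2.03], [0.27, 2.55], [-1.08, 4.22], [0.17, 2.65], [-2.57, 2.57]. Speed limits (rad/s): [2.79, 2.79, 3.14, 3.14, 3.14, 3.14].

### API

Orientations are given as a unit quaternion [x, y, z, w].
In Python, from cell import r gives the robot as it stands.
- The arm moves only by the tool move_arm, never from a script. Its argument "moves" is a list of rows, each an object of numbers: "x", "y", "z": the shift along the tool's x, y, z normalised to -1 to 1, where 1 is 0.2 m; "wx", "wy", "wz": the turn, a rotation vector about the tool's x, y, z normalised to -1 to 1, where 1 is pi/2 rad. A call has exactly 8 rows; each row is the pose to reach, as a shift and turn from the pose commanded when the call began, along the tool's axes at that moment; what a row does not reach only later rows make up. A row lasts 1/12 s, in which the tool goes at most 41.7 mm and 7.16 degrees, less where a joint would pass 70% of its speed; a pose out of reach is approached as far as the arm can. A call with a number of a shift or a turn outside -1 to 1 is refused whole. A call with a gripper value outside its range is refused whole. "claw" is the opening, from -1 (shut) to 1 (fully open), so that 0 is half open, set as the call begins (left out, the last holds). The fingers move at their own pace and stop on an object; "grip_force" is the grip in N (left out, the last holds). Time passes only in rows, so rows that repeat a pose let the fingers close, or fill a call up. It gives the time, the measured TCP pose, the force and the opening at its end, in the units of the state.
- r.observe(): the state, without advancing time (a new reading comes with each control period).
- r.grab_frame(name): name is "side" or "top" or "wrist"; returns a dict with "pixels" (400x640x3 uint8, red, green, blue), "intrinsics" (3x3 intrinsics, pixels), "k1" (the pictures are not rectified: a ray, as slopes to the right and down, at radius r is drawn at 1 + k1 r^2 times it, then the intrinsics apply), "origin" and "rotation" of the camera in the world; the wrist camera has in their place "T_tool_cam" (4x4, takes a point from camera to tool coordinates, whose origin is the TCP and whose axes are the flange's). Camera axes: x right, y down, z forward; pixel columns grow to the right and rows downward; lengths in mm; the calibration is good to about 2 mm. A picture is of the moment at which its call begins: read the wrist's pose just before it. There is no depth.
- r.finish_job(): hands the job in, once; it reports no verdict.
The state is a dict: "time": time; "q": joint angles; "qvel": joint speeds; "joint_efforts": joint torques, N m; "tcp_pos": TCP position; "ee_rot": TCP orientation; "wrist_force": force on the tool from outside, world axes, zero at the start; "torque": the same for the moment, N m; "gripper_width": finger opening in mm.
Only numpy, scipy, OpenCV 4.12 (cv2) and the standard library are available. Lean on these libraries where they do the work, as an engineer would, in place of code of your own. Each camera call takes 0.05 s, during which the arm holds its last target. There are 200 camera calls.

## Working session

There is one attempt and no reset: what is moved stays moved. The work goes in short steps, Python scripts to look and compute and a tool call to move; the robot and the scene stay as the last step left them, time stands still between calls to the robot, and variables do not carry over. Pictures are saved under pics/ and viewed, on a budget of 10 in all, crops included, one or two more only if the job needs it, and the job is handed in when it is done.

Besides the shell and the picture viewer there is one more tool, called after "Call:" as a command line: name --argument value ..., lists and objects as JSON in quotes. move_arm: Moves the arm, as the interface text tells. Scaled input: -1 to 1 covers 0.2 m each way for a shift and pi/2 rad each way for a turn. Its arguments: {"type":"object","properties":{"moves":{"type":"array"},"claw":{"type":"number"},"grip_force":{"type":"number"}},"required":["moves"]}

```bash
ls; mkdir -p pics
python3 - <<'E'
from cell import r
import cv2,pickle,numpy as np
s=r.observe();print(s, r.grip_depth)
F={}
for n in("side","top","wrist"):
    f=r.grab_frame(n);F[n]=f
    cv2.imwrite(f"pics/{n}0.png",f["pixels"][:,:,::-1])
    print(n,{k:np.round(v,4).tolist() for k,v in f.items() if k!="pixels"})
pickle.dump((s,F),open("f0.pkl","wb"))
E
```

```text
pics
{'time': 0.0, 'q': array([-1.38908693e+00,  8.79684474e-02,  1.37228208e+00,  4.18538910e-05,
        1.68356254e+00, -1.03118412e-01]), 'qvel': array([ 0.0005029 , -0.00059317,  0.0010261 ,  0.00114655, -0.00122264,
       -0.00064224]), 'joint_efforts': array([ 1.56857332e-03, -3.51862657e+01, -3.13270319e+01,  5.37304823e-05,
        1.08184840e-02, -2.79074555e-06]), 'tcp_pos': array([ 154.51775872, -527.73471581,  403.51721188]), 'ee_rot': array([ 9.89875327e-01,  1.41935213e-01, -2.28341785e-05, -1.11016318e-03]), 'wrist_force': array([0.26491299, 0.31010836, 0.3815417 ]), 'torque': array([-0.02117761, -0.00644384, -0.00312579]), 'gripper_width': 85.64880598529514} 154.70000000000002
side {'intrinsics': [[483.0184, 0.0, 316.0074], [0.0, 483.0184, 202.432], [0.0, 0.0, 1.0]], 'k1': -0.1385, 'origin': [-329.0152, 861.244, 1036.7524], 'rotation': [-0.3365, 0.8192, -0.4319, 0.1708]}
top {'intrinsics': [[492.4573, 0.0, 308.9989], [0.0, 492.4573, 186.9316], [0.0, 0.0, 1.0]], 'k1': -0.1121, 'origin': [365.9003, 7.433, 1696.0479], 'rotation': [0.7066, -0.7064, 0.029, -0.0304]}
wrist {'intrinsics': [[344.6769, 0.0, 320.6816], [0.0, 344.6769, 200.6215], [0.0, 0.0, 1.0]], 'k1': -0.0706, 'T_tool_cam': [[0.0005, -0.9482, -0.3176, 81.6061], [1.0, 0.0003, 0.0005, 0.0512], [-0.0004, -0.3176, 0.9482, 30.2531], [0.0, 0.0, 0.0, 1.0]]}
```

View pics/side0.png

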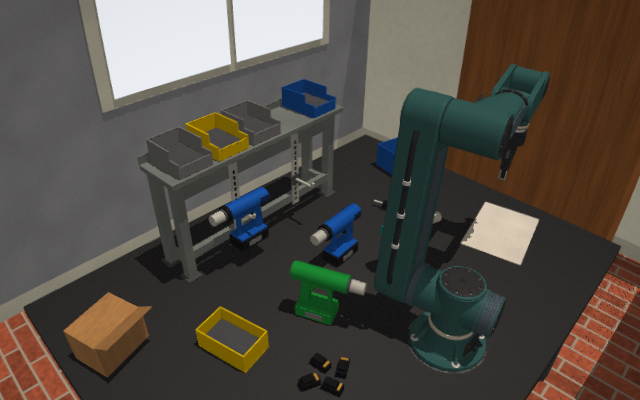

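View pics/top0.png

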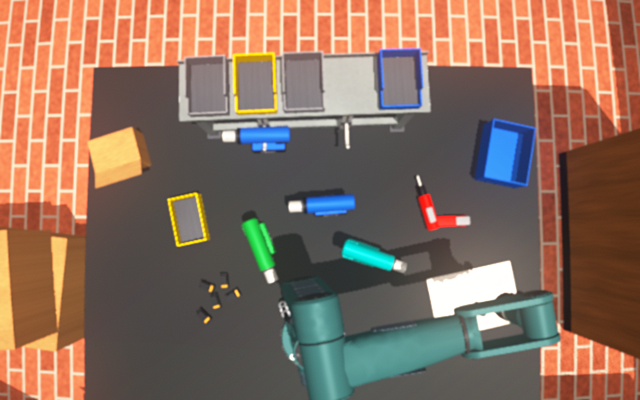

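Blue guns: the one at top-view (322,204), nozzle left (+y), stands on the bench. The one at (260,137) hangs on the left hook. The green one (258,250) and the turquoise one (372,255) are look-alikes and are not meant. The free hook is at (347,135). I'll confirm this in an enlarged crop.

```bash
cat > h.py <<'E'
import numpy as np,cv2,pickle
from scipy.spatial.transform import Rotation as R
def ray(f,px,s=None):
    K=f["intrinsics"];d=np.array([(px[0]-K[0,2])/K[0,0],(px[1]-K[1,2])/K[1,1]])
    u=d.copy()
    for _ in range(20):u=d/(1+f["k1"]*(u@u))
    v=np.r_[u,1.]
    if "T_tool_cam" in f:
        T=np.array(f["T_tool_cam"]);q=R.from_quat(s["ee_rot"]).as_matrix()
        return s["tcp_pos"]+q@T[:3,3],q@T[:3,:3]@v
    M=np.array(f["rotation"]);M=R.from_quat(M).as_matrix() if M.size==4 else M
    return np.array(f["origin"]),M@v
def onz(f,px,z,s=None):
    o,d=ray(f,px,s);return o+d*(z-o[2])/d[2]
def tri(*rays):
    A=0;b=0
    for o,d in rays:
        d=d/np.linalg.norm(d);P=np.eye(3)-np.outer(d,d);A=A+P;b=b+P@o
    return np.linalg.solve(A,b)
def proj(f,p,s=None):
    o,d=ray(f,(320,200),s)
    if "T_tool_cam" in f:
        M=R.from_quat(s["ee_rot"]).as_matrix()@np.array(f["T_tool_cam"])[:3,:3]
    else: M=R.from_quat(f["rotation"]).as_matrix()
    c=M.T@(np.array(p)-o);u=c[:2]/c[2];u=u*(1+f["k1"]*(u@u));K=f["intrinsics"]
    return np.array([K[0,0]*u[0]+K[0,2],K[1,1]*u[1]+K[1,2]])
E
python3 - <<'E'
from h import *
s,F=pickle.load(open("f0.pkl","rb"))
a=F["top"]["pixels"][110:230,170:440,::-1]
b=F["side"]["pixels"][130:280,200:400,::-1]
A=cv2.resize(a,None,fx=2.9,fy=2.9,interpolation=cv2.INTER_CUBIC);A=A[:348,:783]
cv2.imwrite("pics/c1.png",A)
hsv=cv2.cvtColor(F["top"]["pixels"],cv2.COLOR_RGB2HSV)
m=cv2.inRange(hsv,(105,120,50),(122,255,255))
n,l,st,c=cv2.connectedComponentsWithStats(m)
for i in range(1,n):
    if st[i,4]>100: print(st[i],c[i],onz(F["top"],c[i],143))
for p in [(347,122),(347,135),(347,148)]: print(onz(F["top"],p,175))
for p in [(180,120),(430,110)]: print(onz(F["top"],p,345))
E
```

```text
[379  49  44  60 494] [398.32995951  84.0951417 ] [ 832.00681845 -279.66942919  143.        ]
[ 475  118   60   70 3356] [505.24195471 153.24821216] [ 606.38049648 -625.87787935  143.        ]
[239 126  52  26 897] [265.25863991 137.17837235] [656.3263378  150.44709349 143.        ]
[305 194  51  22 781] [329.85275288 204.09603073] [442.27347444 -55.38623107 143.        ]
[ 698.71632931 -108.93881628  175.        ]
[ 657.23679755 -108.6007279   175.        ]
[ 616.02188457 -108.28366632  175.        ]
[668.61529291 373.24906918 345.        ]
[ 697.11888464 -330.61691367  345.        ]
```

View pics/c1.png

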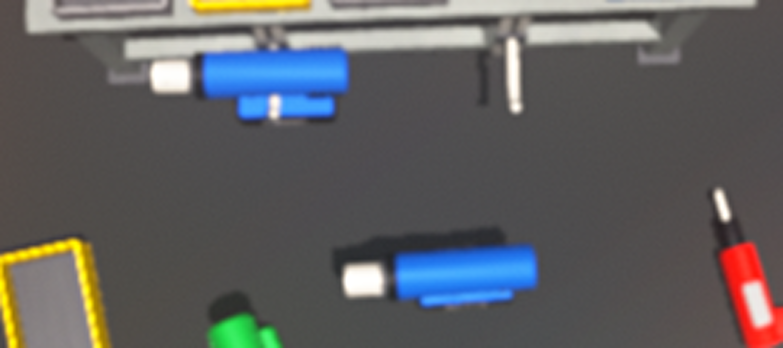

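The crop shows the standing gun: nozzle tip at full-image (288,207), rear end at (355,202). The free hook on the right has its root at (347,123) and its tip at (348,148). The left hook's tip pokes through the hung gun's handle. Next I work out a leaning pregrasp pose.

```bash
cat >> h.py <<'E'
def pose(fwd,th):
    "tool rotation: x along +left of fwd, z forward-down, th=lean from vertical; fwd=heading angle"
    f=np.array([np.cos(fwd),np.sin(fwd),0]);u=np.array([0,0,1.])
    z=np.sin(th)*f-np.cos(th)*u;x=np.cross(u,f);y=np.cross(z,x)
    return np.c_[x,y,z]
def delta(p0,R0,p1,R1):
    w=R.from_matrix(R0.T@R1).as_rotvec();return np.round(R0.T@(p1-p0)/200,3),np.round(w/(np.pi/2),3)
E
python3 - <<'E'
from h import *
s,F=pickle.load(open("f0.pkl","rb"));t=F["top"]
n=onz(t,(288.3,206.6),143);b=onz(t,(354.8,202.1),143)
print(n,b,np.linalg.norm(n-b))
ax=(n-b)/np.linalg.norm(n-b);yaw=np.arctan2(ax[1],ax[0]);print(np.degrees(yaw))
g=b+ax*(75+58);print("grasp",g)
for nm,p,z in [("tip",(347.9,147.9),182),("root",(346.6,122.8),175)]:print(nm,onz(t,p,z))
# strips (front face): two points each by eye at rail height, both top cam
hd=yaw-np.pi/2
R0=R.from_quat(s["ee_rot"]).as_matrix();print(R0)
R1=pose(hd,np.radians(45))
for back in(155+130,):
    p1=g-R1[:,2]*back;print(p1,delta(s["tcp_pos"],R0,p1,R1))
E
```

```text
[434.32769966  75.75244599 143.        ] [ 448.56582063 -134.26906896  143.        ] 210.50358864625173
93.87835455664583
grasp [439.56991656  -1.5736519  143.        ]
tip [ 615.18955899 -110.55590478  182.        ]
root [ 696.15283181 -107.65920579  175.        ]
[[ 9.59708789e-01  2.80996281e-01 -3.60348476e-04]
 [ 2.80996382e-01 -9.59706325e-01  2.19136433e-03]
 [ 2.69936516e-04 -2.20432823e-03 -9.99997534e-01]]
[238.50599676 -15.20450497 344.52543264] (array([ 1.123, -2.341,  0.3  ]), array([-0.421,  0.336, -0.815]))
```

Run:
```python
from h import *
s,F=pickle.load(open("f0.pkl","rb"))
R0=R.from_quat(s["ee_rot"]).as_matrix()
R1=pose(np.radians(-38),0.1); p1=np.array([270,-280,430.])
print(delta(s["tcp_pos"],R0,p1,R1))
R2=pose(np.radians(4),np.radians(35)); p2=np.array([290,-15,400.])
print(delta(p1,R1,p2,R2))
```

```text
(array([ 0.902, -1.027, -0.13 ]), array([-0.063,  0.019, -0.396]))
(array([ 1.106, -0.748,  0.076]), array([-0.31 ,  0.164, -0.442]))
```

Call:
move_arm --moves '[{"x":0.9,"y":-1.0,"z":-0.13,"wx":-0.06,"wy":0.02,"wz":-0.4},{"x":0.9,"y":-1.0,"z":-0.13,"wx":-0.06,"wy":0.02,"wz":-0.4},{"x":0.9,"y":-1.0,"z":-0.13,"wx":-0.06,"wy":0.02,"wz":-0.4},{"x":0.9,"y":-1.0,"z":-0.13,"wx":-0.06,"wy":0.02,"wz":-0.4},{"x":0.9,"y":-1.0,"z":-0.13,"wx":-0.06,"wy":0.02,"wz":-0.4},{"x":0.9,"y":-1.0,"z":-0.13,"wx":-0.06,"wy":0.02,"wz":-0.4},{"x":0.9,"y":-1.0,"z":-0.13,"wx":-0.06,"wy":0.02,"wz":-0.4},{"x":0.9,"y":-1.0,"z":-0.13,"wx":-0.06,"wy":0.02,"wz":-0.4}]' --claw 1 --grip_force 100

```text
time: 0.82
tcp_pos: [272.1, -282.0, 431.7]
ee_rot: [0.895, 0.443, 0.023, 0.044]
wrist_force: [-0.2, -0.2, -0.7]
gripper_width: 85.1
```

Call:
move_arm --moves '[{"x":1.0,"y":-0.75,"z":0.08,"wx":-0.31,"wy":0.16,"wz":-0.44},{"x":1.0,"y":-0.75,"z":0.08,"wx":-0.31,"wy":0.16,"wz":-0.44},{"x":1.0,"y":-0.75,"z":0.08,"wx":-0.31,"wy":0.16,"wz":-0.44},{"x":1.0,"y":-0.75,"z":0.08,"wx":-0.31,"wy":0.16,"wz":-0.44},{"x":1.0,"y":-0.75,"z":0.08,"wx":-0.31,"wy":0.16,"wz":-0.44},{"x":1.0,"y":-0.75,"z":0.08,"wx":-0.31,"wy":0.16,"wz":-0.44},{"x":1.0,"y":-0.75,"z":0.08,"wx":-0.31,"wy":0.16,"wz":-0.44},{"x":1.0,"y":-0.75,"z":0.08,"wx":-0.31,"wy":0.16,"wz":-0.44}]'

```text
time: 1.48
tcp_pos: [288.3, -36.2, 400.4]
ee_rot: [0.646, 0.704, 0.218, 0.199]
wrist_force: [-0.9, -0.6, 0.5]
gripper_width: 85.4
```

Run:
```python
from h import *
from cell import r
s=r.observe();f=r.grab_frame("wrist");pickle.dump((s,f),open("f1.pkl","wb"))
print(s["time"],s["q"],s["tcp_pos"],s["wrist_force"]);print(R.from_quat(s["ee_rot"]).as_matrix().round(3))
cv2.imwrite("pics/w1.png",f["pixels"][:,:,::-1])
```

```text
1.4833 [-0.48683065 -0.75520297  2.03705707  0.31888405  1.35030342 -0.56125937] [288.30431997 -36.16205194 400.38205835] [-0.89453827 -0.64841914  0.49318713]
[[-0.086  0.823  0.562]
 [ 0.996  0.071  0.049]
 [ 0.     0.564 -0.826]]
```

View pics/w1.png

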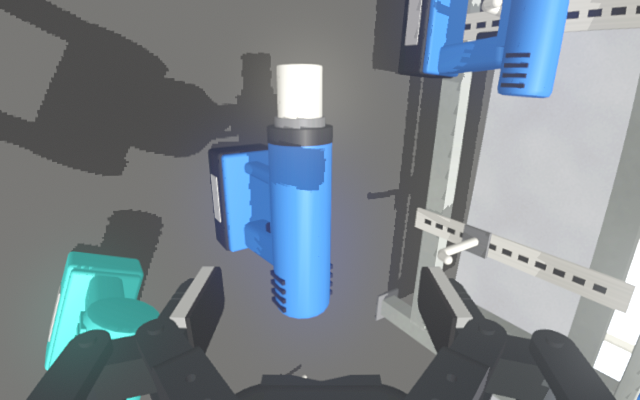

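The wrist view shows the gun's barrel along column ~300: nozzle tip at row 66, rear end at row 313. The free hook's tip is near (443,255), its root near (478,240), on the nearer slotted strip. q2 is at its limit (-0.755), so I'll fit a kinematic model as well.

Run:
```python
from h import *
s0,F=pickle.load(open("f0.pkl","rb"));t=F["top"]
s,f=pickle.load(open("f1.pkl","rb"))
im=f["pixels"];hsv=cv2.cvtColor(im,cv2.COLOR_RGB2HSV)
blue=cv2.inRange(hsv,(100,110,40),(125,255,255))
for row in (90,105,180,200,290,300):
    m=(im[row].min(1)>170) if row<110 else blue[row]>0
    xs=np.where(m[230:350])[0]+230
    c=((xs.min()+xs.max())/2,row);print(row,xs.min(),xs.max(),onz(f,c,143,s).round(1))
print("rear",onz(f,(302,313),143,s),"nose",onz(f,(299.5,66),143,s),"ring",onz(f,(300,125),160,s),onz(f,(300,142),166,s))
print("tip",tri(ray(t,(347.9,147.9)),ray(f,(442,256),s)),"root",tri(ray(t,(346.6,122.8)),ray(f,(479,238),s)))
sp=F["side"]
# fit kinematics
from scipy.optimize import least_squares
def fk(q,p):
    L1,L2,h,a,e,d=p
    Z=lambda t:R.from_euler('z',t);Y=lambda t:R.from_euler('y',t)
    A=Z(q[0]);P=A.apply([a,e,h]);A=A*Y(q[1]);P=P+A.apply([0,0,L1])
    A=A*Y(q[2]);
    A=A*Z(q[3]);P=P+A.apply([0,0,L2]);A=A*Y(q[4]);P=P+A.apply([0,0,d]);A=A*Z(q[5]);return P,A
for ss in(s0,s):print(ss["q"].round(3), (fk(ss["q"],[1]*6)[1].as_matrix().T@R.from_quat(ss["ee_rot"]).as_matrix()).round(3))
g=least_squares(lambda p:np.r_[[fk(ss["q"],p)[0]-ss["tcp_pos"] for ss in(s0,s)]].ravel(),[350,350,200,0,0,100]);print(g.x,g.fun)
```

```text
90 278 322 [438.2  56.  143. ]
105 278 321 [438.5  44.9 143. ]
180 230 331 [424.9 -12.8 143. ]
200 230 330 [425.2 -29.1 143. ]
290 273 330 [ 450.9 -116.8  143. ]
300 275 328 [ 451.6 -127.4  143. ]
rear [ 453.00677929 -141.7534602   143.        ] nose [436.57458518  73.07440129 143.        ] ring [429.57271471  31.13052567 160.        ] [426.70653438  19.72173664 166.        ]
tip [ 618.49618812 -109.33124214  168.54046567] root [ 699.93151796 -104.86574682  163.81182655]
[-1.389  0.088  1.372  0.     1.684 -0.103] [[ 0. -1. -0.]
 [ 1.  0.  0.]
 [-0. -0.  1.]]
[-0.487 -0.755  2.037  0.319  1.35  -0.561] [[ 0. -1. -0.]
 [ 1.  0.  0.]
 [-0.  0.  1.]]
[426.88081962 486.23784646  76.04450851  26.53195544  56.6
 151.4       ] [ 6.62225830e-12 -2.19415597e-11 -2.50111043e-12 -9.89075488e-12
 -2.38031816e-12  3.86535248e-12]
```

```bash
cat >> h.py <<'E'
from scipy.optimize import least_squares
LO=np.array([-3.1,-.76,.27,-1.08,.17,-2.57]);HI=np.array([3.1,2.03,2.55,4.22,2.65,2.57])
def fk(q,p=(426.88,486.24,76.04,26.53,56.6,151.4)):
    L1,L2,h,a,e,d=p;Z=lambda t:R.from_euler('z',t);Y=lambda t:R.from_euler('y',t)
    A=Z(q[0]);P=A.apply([a,e,h]);A=A*Y(q[1]);P=P+A.apply([0,0,L1])
    A=A*Y(q[2])*Z(q[3]);P=P+A.apply([0,0,L2]);A=A*Y(q[4]);P=P+A.apply([0,0,d]);return P,(A*Z(q[5]-np.pi/2)).as_matrix()
def ik(p,M,q0):
    def e(q):
        P,A=fk(q);return np.r_[(P-p)/100,(A-M).ravel()]
    g=least_squares(e,np.clip(q0,LO+.01,HI-.01),bounds=(LO,HI));P,A=fk(g.x);return g.x,np.linalg.norm(P-p),np.linalg.norm(A-M)
E
python3 - <<'E'
from h import *
s,f=pickle.load(open("f1.pkl","rb"));q=s["q"]
P,A=fk(q);print(P,abs(A-R.from_quat(s["ee_rot"]).as_matrix()).max())
G=np.array([441,1.5,143.])
for th in(25,35,45,55):
    q=s["q"]
    for nm,g,back,hd in[("grasp",G,155,4),("pre",G,225,4),("lift",G+[0,0,100],155,4),("front",np.array([520,-57,242]),155,2.2),("in",np.array([655,-57,242]),155,2.2),("down",np.array([655,-57,195]),155,2.2),("out",np.array([655,-57,195]),225,2.2)]:
        M=pose(np.radians(hd),np.radians(th));qq,e1,e2=ik(g-M[:,2]*back,M,q);print(th,nm,qq.round(2),round(e1,1),round(e2,3))
E
```

```text
[288.30491268 -36.16236568 400.37756668] 1.9926180889560687
25 grasp [ 0.05 -0.5   2.19 -0.48  0.95 -2.57] 23.9 0.726
25 pre [ 0.07 -0.58  2.1  -0.44  1.12 -2.57] 28.6 0.788
25 lift [ 0.06 -0.5   1.98 -0.42  1.15 -2.57] 27.5 0.808
25 front [-0.08 -0.32  1.88 -0.46  1.01 -2.57] 25.1 0.905
25 in [-0.08 -0.01  1.62 -0.45  0.94 -2.57] 19.4 0.874
25 down [-0.08 -0.01  1.71 -0.49  0.84 -2.57] 18.2 0.827
25 out [-0.08 -0.08  1.64 -0.44  0.98 -2.57] 20.8 0.895
35 grasp [ 0.04 -0.62  2.31 -0.53  0.78 -2.57] 23.1 0.648
35 pre [ 0.08 -0.74  2.24 -0.5   0.98 -2.57] 29.0 0.715
35 lift [ 0.06 -0.62  2.1  -0.48  0.98 -2.57] 26.7 0.732
35 front [-0.09 -0.43  2.01 -0.53  0.81 -2.57] 24.1 0.823
35 in [-0.09 -0.11  1.77 -0.53  0.71 -2.57] 17.8 0.77
35 down [-0.1  -0.1   1.86 -0.57  0.61 -2.57] 16.5 0.717
35 out [-0.09 -0.2   1.83 -0.53  0.75 -2.57] 19.6 0.795
45 grasp [ 0.01 -0.74  2.43 -0.57  0.61 -2.57] 22.1 0.568
45 pre [ 0.09 -0.76  2.3  -0.54  0.95 -2.57] 40.5 0.661
45 lift [ 0.05 -0.74  2.22 -0.53  0.81 -2.57] 25.5 0.653
45 front [-0.12 -0.52  2.14 -0.58  0.6  -2.57] 22.8 0.733
45 in [-0.12 -0.19  1.92 -0.59  0.47 -2.57] 15.7 0.653
45 down [-0.13 -0.17  1.99 -0.62  0.38 -2.57] 14.3 0.595
45 out [-0.13 -0.31  2.   -0.59  0.51 -2.57] 17.9 0.683
55 grasp [-0.02 -0.76  2.51 -0.6   0.45 -2.57] 30.3 0.476
55 pre [ 0.09 -0.76  2.37 -0.58  0.89 -2.57] 60.7 0.692
55 lift [ 0.04 -0.76  2.29 -0.56  0.71 -2.57] 32.8 0.574
55 front [-0.17 -0.61  2.27 -0.62  0.38 -2.57] 21.1 0.637
55 in [-0.16 -0.25  2.04 -0.63  0.23 -2.57] 13.3 0.526
55 down [-0.18 -0.22  2.1  -0.65  0.17 -2.57] 11.6 0.464
55 out [-0.18 -0.39  2.16 -0.64  0.26 -2.57] 15.7 0.562
```

```bash
sed -i 's/q\[5\]-np.pi/q[5]+np.pi/' h.py
python3 - <<'E'
from h import *
s,f=pickle.load(open("f1.pkl","rb"));q=s["q"]
P,A=fk(q);print(P,abs(A-R.from_quat(s["ee_rot"]).as_matrix()).max())
G=np.array([441,1.5,143.])
for th in(30,40,50):
    q=s["q"]
    for nm,g,back,hd in[("grasp",G,155,4),("pre",G,225,4),("lift",G+[0,0,100],155,4),("front",np.array([520,-57,242]),155,2.2),("in",np.array([655,-57,242]),155,2.2),("down",np.array([655,-57,195]),155,2.2),("out",np.array([655,-57,195]),225,2.2)]:
        M=pose(np.radians(hd),np.radians(th));qq,e1,e2=ik(g-M[:,2]*back,M,q);print(th,nm,qq.round(2),round(e1,1),round(e2,3))
R0=R.from_quat(s["ee_rot"]).as_matrix()
M=pose(np.radians(4),np.radians(40));print(delta(s["tcp_pos"],R0,G-M[:,2]*225,M))
E
```

```text
[288.30491268 -36.16236568 400.37756668] 2.220446049250313e-16
30 grasp [-0.23 -0.57  2.19  0.17  1.02 -0.35] 0.0 0.0
30 pre [-0.27 -0.66  2.12  0.18  1.19 -0.37] 0.0 0.0
30 lift [-0.23 -0.56  1.98  0.16  1.21 -0.32] 0.0 0.0
30 front [-0.32 -0.34  1.85  0.2   1.14 -0.4 ] 0.0 0.0
30 in [-0.24 -0.02  1.59  0.15  1.08 -0.31] 0.0 0.0
30 down [-0.24 -0.02  1.68  0.16  0.98 -0.33] 0.0 0.0
30 out [-0.26 -0.1   1.63  0.16  1.11 -0.33] 0.0 0.0
40 grasp [-0.28 -0.7   2.32  0.29  0.87 -0.47] 0.0 0.0
40 pre [-0.34 -0.76  2.22  0.27  1.13 -0.46] 12.6 0.119
40 lift [-0.28 -0.68  2.11  0.26  1.06 -0.4 ] 0.0 0.0
40 front [-0.37 -0.46  1.99  0.31  0.97 -0.5 ] 0.0 0.0
40 in [-0.26 -0.12  1.74  0.25  0.86 -0.4 ] 0.0 0.0
40 down [-0.26 -0.11  1.83  0.28  0.77 -0.44] 0.0 0.0
40 out [-0.29 -0.23  1.82  0.27  0.9  -0.43] 0.0 0.0
50 grasp [-0.33 -0.76  2.41  0.45  0.76 -0.62] 11.4 0.077
50 pre [-0.41 -0.76  2.27  0.39  1.13 -0.6 ] 40.2 0.377
50 lift [-0.33 -0.76  2.2   0.37  0.96 -0.5 ] 9.2 0.077
50 front [-0.42 -0.56  2.13  0.49  0.81 -0.66] 0.0 0.0
50 in [-0.29 -0.21  1.89  0.42  0.65 -0.55] 0.0 0.0
50 down [-0.29 -0.19  1.97  0.48  0.56 -0.63] 0.0 0.0
50 out [-0.34 -0.34  2.    0.45  0.7  -0.6 ] 0.0 0.0
(array([ 0.134, -0.195,  0.381]), array([-0.063, -0.006,  0.008]))
```

Run:
```python
from h import *
s,f=pickle.load(open("f1.pkl","rb"));q=s["q"]
G=np.array([441,1.5,143.]);R0=R.from_quat(s["ee_rot"]).as_matrix()
for th in(36,):
  M=pose(np.radians(4),np.radians(th))
  for b in (225,200,175,155):
    qq,e1,e2=ik(G-M[:,2]*b,M,q);print(th,b,qq.round(3),e1,e2)
  print(delta(s["tcp_pos"],R0,G-M[:,2]*225,M),G-M[:,2]*225)
```

```text
36 225 [-0.321 -0.76   2.202  0.25   1.125 -0.432] 0.6860497894127403 0.006469630804091025
36 200 [-0.298 -0.726  2.231  0.245  1.054 -0.425] 5.279022238055282e-08 5.140194637200243e-10
36 175 [-0.276 -0.683  2.254  0.242  0.985 -0.419] 1.7273871523195016e-13 6.164300268705295e-16
36 155 [-0.26  -0.645  2.27   0.24   0.929 -0.416] 1.2872794246997831e-12 1.195141034102212e-14
(array([ 0.133, -0.117,  0.376]), array([-0.019, -0.006,  0.008])) [309.07047668  -7.72541097 325.02882373]
```

Call:
move_arm --moves '[{"x":0.135,"y":-0.117,"z":0.15,"wx":-0.019,"wy":-0.006,"wz":0.008},{"x":0.135,"y":-0.117,"z":0.3,"wx":-0.019,"wy":-0.006,"wz":0.008},{"x":0.135,"y":-0.117,"z":0.41,"wx":-0.019,"wy":-0.006,"wz":0.008},{"x":0.135,"y":-0.117,"z":0.41,"wx":-0.019,"wy":-0.006,"wz":0.008},{"x":0.135,"y":-0.117,"z":0.41,"wx":-0.019,"wy":-0.006,"wz":0.008},{"x":0.135,"y":-0.117,"z":0.41,"wx":-0.019,"wy":-0.006,"wz":0.008},{"x":0.135,"y":-0.117,"z":0.41,"wx":-0.019,"wy":-0.006,"wz":0.008},{"x":0.135,"y":-0.117,"z":0.41,"wx":-0.019,"wy":-0.006,"wz":0.008}]'

```text
time: 2.2
tcp_pos: [312.8, -11.5, 323.1]
ee_rot: [0.654, 0.69, 0.225, 0.215]
wrist_force: [1.0, -0.5, 1.2]
gripper_width: 85.6
```

Run:
```python
from h import *
from cell import r
s=r.observe();f=r.grab_frame("wrist");pickle.dump((s,f),open("f2.pkl","wb"))
print(s["time"],s["q"].round(3),s["tcp_pos"]);M=R.from_quat(s["ee_rot"]).as_matrix();print(M.round(3))
G=np.array([441,1.5,143.]);print("to grasp, tool axes",(M.T@(G-s["tcp_pos"])).round(1),"pred px G",proj(f,G,s))
cv2.imwrite("pics/w2.png",f["pixels"][:,:,::-1])
```

```text
2.2 [-0.327 -0.704  2.174  0.249  1.087 -0.431] [312.75278418 -11.45494212 323.11826412]
[[-0.054  0.805  0.59 ]
 [ 0.999  0.044  0.03 ]
 [-0.002  0.591 -0.806]]
to grasp, tool axes [  6.4  -2.6 221.4] pred px G [315.68566005 218.49970703]
```

View pics/w2.png

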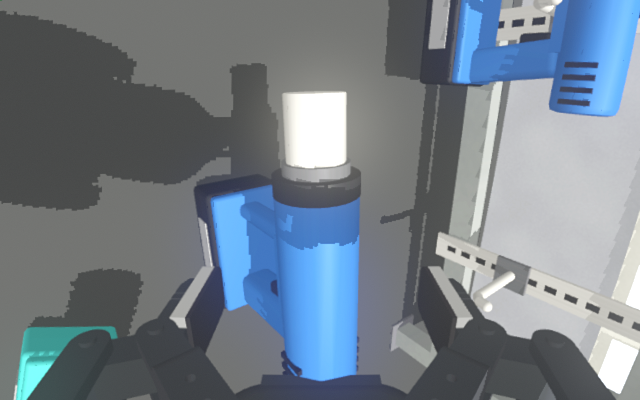

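Run:
```python
from h import *
s,f=pickle.load(open("f2.pkl","rb"))
G=np.array([441,1.5,143.]);a=np.radians(94);ax=np.array([np.cos(a),np.sin(a),0]);l=np.array([-ax[1],ax[0],0])
P=lambda x,y,z:proj(f,G+ax*(x-58)+l*y+[0,0,z-143],s).round(0)
print("nose rim up/left/right",P(130,0,160),P(130,17,143),P(130,-17,143),P(130,12,155))
print("barrel front rim",P(85,25*.59,143+25*.8),P(85,20,128),P(85,-20,158))
print("battery front corner top",P(52,33,38),P(52,33,0),P(-58,33,38)); print("guard",P(35,9,60))
```

```text
nose rim up/left/right [333.  93.] [286.  93.] [338.  92.] [308.  94.]
barrel front rim [314. 187.] [271. 175.] [359. 174.]
battery front corner top [204. 195.] [190. 185.] [220. 312.]
guard [246. 217.]
```

The prediction matches the picture: nose rim at row 93, barrel edges at 272–360, battery corner at (204,195). I'll advance and grip.

Call:
move_arm --moves '[{"x":0.032,"y":-0.008,"z":0.05},{"x":0.032,"y":-0.008,"z":0.12},{"x":0.032,"y":-0.008,"z":0.2},{"x":0.032,"y":-0.008,"z":0.27},{"x":0.032,"y":-0.008,"z":0.32},{"x":0.032,"y":-0.008,"z":0.332},{"x":0.032,"y":-0.008,"z":0.332},{"x":0.032,"y":-0.008,"z":0.332}]'

```text
schema error: expected keys x, y, z, wx, wy, wz
```

Run:
```python
from h import *
from cell import r
s=r.observe()
M=R.from_quat(s["ee_rot"]).as_matrix()
G=np.array([441,1.5,143.]);print(s["time"],s["tcp_pos"],s["wrist_force"],"to grasp, tool axes",(M.T@(G-s["tcp_pos"])).round(1))
```

```text
2.25 [312.67776671 -11.2361153  322.74449415] [0.12567522 1.50545346 0.30203459] to grasp, tool axes [  6.1  -2.3 221.1]
```

Call:
move_arm --moves '[{"x":0.031,"y":-0.007,"z":0.05,"wx":0,"wy":0,"wz":0},{"x":0.031,"y":-0.007,"z":0.12,"wx":0,"wy":0,"wz":0},{"x":0.031,"y":-0.007,"z":0.2,"wx":0,"wy":0,"wz":0},{"x":0.031,"y":-0.007,"z":0.27,"wx":0,"wy":0,"wz":0},{"x":0.031,"y":-0.007,"z":0.32,"wx":0,"wy":0,"wz":0},{"x":0.031,"y":-0.007,"z":0.331,"wx":0,"wy":0,"wz":0},{"x":0.031,"y":-0.007,"z":0.331,"wx":0,"wy":0,"wz":0},{"x":0.031,"y":-0.007,"z":0.331,"wx":0,"wy":0,"wz":0}]'

```text
time: 2.92
tcp_pos: [350.1, -2.4, 267.5]
ee_rot: [0.653, 0.691, 0.225, 0.213]
wrist_force: [-0.0, 0.1, -0.1]
gripper_width: 85.2
```

Run:
```python
from h import *
from cell import r
s=r.observe()
M=R.from_quat(s["ee_rot"]).as_matrix()
G=np.array([441,1.5,143.]);print(s["time"],s["tcp_pos"],s["wrist_force"],"to grasp, tool axes",(M.T@(G-s["tcp_pos"])).round(1))
```

```text
2.9167 [350.10233415  -2.35840129 267.50809106] [-0.0037298   0.11462236 -0.06155501] to grasp, tool axes [-1.200e+00  1.000e-01  1.542e+02]
```

Call:
move_arm --moves '[{"x":0,"y":0,"z":0,"wx":0,"wy":0,"wz":0},{"x":0,"y":0,"z":0,"wx":0,"wy":0,"wz":0},{"x":0,"y":0,"z":0,"wx":0,"wy":0,"wz":0},{"x":0,"y":0,"z":0,"wx":0,"wy":0,"wz":0},{"x":0,"y":0,"z":0,"wx":0,"wy":0,"wz":0},{"x":0,"y":0,"z":0,"wx":0,"wy":0,"wz":0},{"x":0,"y":0,"z":0,"wx":0,"wy":0,"wz":0},{"x":0,"y":0,"z":0,"wx":0,"wy":0,"wz":0}]' --claw -1 --grip_force 100

```text
time: 3.58
tcp_pos: [350.4, -2.3, 268.0]
ee_rot: [0.653, 0.691, 0.226, 0.214]
wrist_force: [-1.4, 0.2, 6.1]
gripper_width: 47.7
```

Run:
```python
from h import *
from cell import r
s=r.observe();M=R.from_quat(s["ee_rot"]).as_matrix()
print(s["time"],s["tcp_pos"],s["wrist_force"],s["torque"],s["gripper_width"])
q=pose(np.radians(4),np.radians(36))
print("up100 in tool",(M.T@[0,0,100]/200).round(3), M.round(3))
```

```text
3.5833 [350.36494814  -2.28127286 268.04550895] [-1.39576377  0.22060185  6.09314176] [ 0.08135032  0.51717289 -0.01293591] 47.73817441758977
up100 in tool [-0.     0.295 -0.403] [[-0.056  0.806  0.59 ]
 [ 0.998  0.046  0.032]
 [-0.001  0.591 -0.807]]
```

Call:
move_arm --moves '[{"x":0,"y":0.02,"z":-0.027,"wx":0,"wy":0,"wz":0},{"x":0,"y":0.06,"z":-0.08,"wx":0,"wy":0,"wz":0},{"x":0,"y":0.115,"z":-0.157,"wx":0,"wy":0,"wz":0},{"x":0,"y":0.18,"z":-0.246,"wx":0,"wy":0,"wz":0},{"x":0,"y":0.24,"z":-0.328,"wx":0,"wy":0,"wz":0},{"x":0,"y":0.28,"z":-0.382,"wx":0,"wy":0,"wz":0},{"x":0,"y":0.3,"z":-0.41,"wx":0,"wy":0,"wz":0},{"x":0,"y":0.3,"z":-0.41,"wx":0,"wy":0,"wz":0}]'

```text
time: 4.25
tcp_pos: [350.0, -2.1, 368.0]
ee_rot: [0.653, 0.691, 0.224, 0.212]
wrist_force: [-0.3, 0.1, -7.5]
gripper_width: 47.8
```

Run:
```python
from h import *
from cell import r
s=r.observe();f=r.grab_frame("wrist");g=r.grab_frame("side");pickle.dump((s,f,g),open("f3.pkl","wb"))
M=R.from_quat(s["ee_rot"]).as_matrix()
print(s["time"],s["tcp_pos"],s["wrist_force"],s["torque"],s["gripper_width"])
a=f["pixels"][:,:,::-1]
b=cv2.resize(g["pixels"][130:280,190:430,::-1],(480,300))
c=np.zeros((600,640,3),np.uint8);c[:300]=cv2.resize(a,(480,300)).repeat(1,0)[:300,:480].copy() if 0 else np.pad(cv2.resize(a,(480,300)),((0,0),(0,160),(0,0)));c[300:,:480]=b
cv2.imwrite("pics/w3.png",c)
```

```text
4.25 [350.02097432  -2.09044168 368.00713844] [-0.25182498  0.1416136  -7.4814582 ] [0.25614446 0.83317155 0.03893902] 47.78643917724046
```

View pics/w3.png

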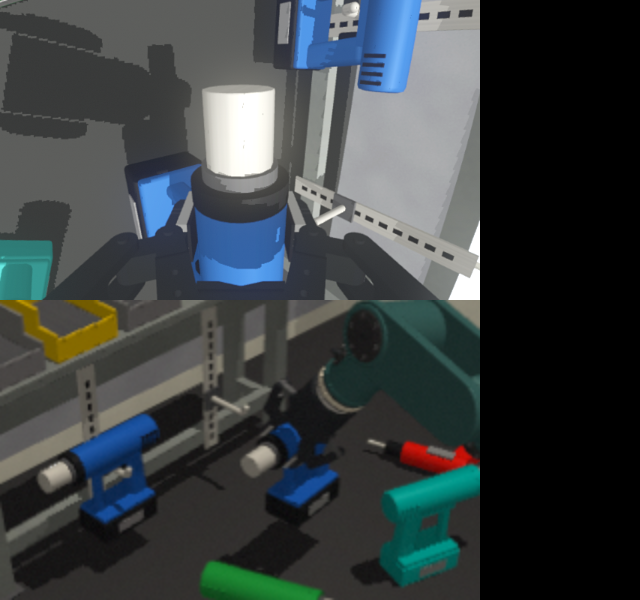

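The gun is held level, clear of the bench. The wrist half shows the nozzle rim at full-image (319,116). The free hook shows at (421,296)–(460,277) in the wrist view and at (313,185)–(296,180) in the side view.

Run:
```python
from h import *
s0,F=pickle.load(open("f0.pkl","rb"));t=F["top"]
s,f,g=pickle.load(open("f3.pkl","rb"));s1,f1=pickle.load(open("f1.pkl","rb"))
M=R.from_quat(s["ee_rot"]).as_matrix();G=s["tcp_pos"]+M[:,2]*154.5
a=np.radians(94);ax=np.array([np.cos(a),np.sin(a),0]);l=np.array([-ax[1],ax[0],0])
for x0 in(57,59):
 for pit in(-4,0,4):
  rot=R.from_rotvec(-l*np.radians(pit))  # + = nose up
  P=lambda x,y,z:proj(f,G+rot.apply(ax*(x-x0)+l*y+[0,0,z-143]),s).round(0)
  print(x0,pit,"nose",P(130,-13,154),P(130,14,134),P(130,10,157),"ring",P(85,15,163),"batt",P(52,33,38),P(52,33,0),P(-58,33,38))
w3=f["pixels"];
for nm,pt,ps,pw,pw1 in[("tip",(347.9,147.9),(313.5,185),(421,296),(442,256)),("root",(346.6,122.8),(296,179.5),(460,277),(479,238))]:
  print(nm,tri(ray(t,pt),ray(F["side"],ps)),tri(ray(t,pt),ray(f,pw,s)),tri(ray(t,pt),ray(F["side"],ps),ray(f,pw,s),ray(f1,pw1,s1)))
c=np.hstack([cv2.resize(f["pixels"][230:330,370:490,::-1],None,fx=3.2,fy=3.2),cv2.resize(f["pixels"][90:290,150:390,::-1],(384,320))])
cv2.imwrite("pics/w4.png",c);cv2.imwrite("pics/s4.png",cv2.resize(g["pixels"][150:220,270:350,::-1],None,fx=5,fy=5))
```

```text
57 -4 nose [357. 109.] [263. 114.] [308. 113.] ring [314. 255.] batt [178. 248.] [164. 232.] [205. 389.]
57 0 nose [367. 112.] [270. 113.] [318. 116.] ring [318. 261.] batt [176. 237.] [162. 218.] [200. 374.]
57 4 nose [377. 115.] [277. 112.] [328. 121.] ring [321. 268.] batt [174. 226.] [159. 205.] [195. 360.]
59 -4 nose [357. 115.] [264. 120.] [308. 119.] ring [314. 261.] batt [178. 251.] [165. 234.] [206. 391.]
59 0 nose [366. 118.] [270. 118.] [318. 123.] ring [318. 267.] batt [176. 240.] [162. 221.] [201. 376.]
59 4 nose [376. 121.] [277. 118.] [327. 128.] ring [321. 273.] batt [174. 229.] [160. 208.] [196. 362.]
tip [ 618.03598554 -110.89705944  169.26273176] [ 621.27618369 -106.75885513  167.12474028] [ 619.79347047 -107.37036164  168.74497939]
root [ 700.94764412 -108.74524687  155.0920764 ] [ 699.70857023 -106.87336535  163.18616242] [ 699.43896678 -104.78487515  162.07780271]
```

View pics/w4.png

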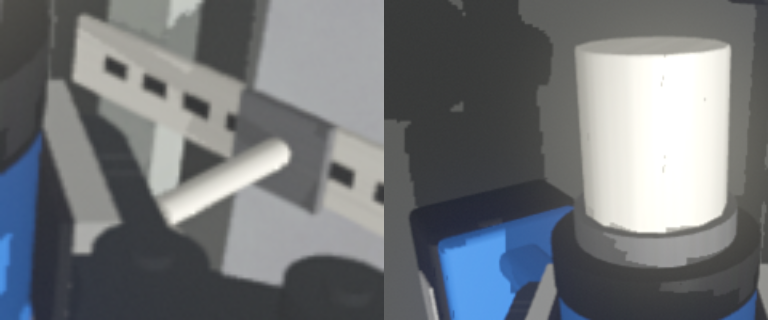

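The crop confirms the gun hangs level in the grip. The rod's root is at full-image (459,277), and the hand hides the tip. Rod top is about z = 165 and the tip's top about 180. Next is the waypoint in front of the hook.

Run:
```python
from h import *
s,f,g=pickle.load(open("f3.pkl","rb"))
M=R.from_quat(s["ee_rot"]).as_matrix();th=np.arctan2(M[:2,2]@M[:2,2]**1 and np.hypot(*M[:2,2]),-M[2,2]);print(np.degrees(th),np.degrees(np.arctan2(M[1,2],M[0,2])),np.degrees(np.arctan2(M[1,0],M[0,0])))
M1=R.from_euler('z',-2,degrees=True).as_matrix()@M
p1=np.array([520,-55.5,238])-M1[:,2]*154.5;d=delta(s["tcp_pos"],M,p1,M1);print(p1,d)
p2=np.array([656.1,-55.5,238])-M1[:,2]*154.5;print(p2,delta(p1,M1,p2,M1))
```

```text
35.9492177828111 3.2492698468858725 93.23895757627402
[429.31955711 -57.47749816 363.07356546] (array([-0.299,  0.293,  0.243]), array([-0.   , -0.013,  0.018]))
[565.41955711 -57.47749816 363.07356546] (array([-0.015,  0.551,  0.399]), array([0., 0., 0.]))
```

Call:
move_arm --moves '[{"x":-0.03,"y":0.03,"z":0.025,"wx":0,"wy":-0.002,"wz":0.002},{"x":-0.08,"y":0.08,"z":0.065,"wx":0,"wy":-0.004,"wz":0.005},{"x":-0.14,"y":0.135,"z":0.11,"wx":0,"wy":-0.006,"wz":0.008},{"x":-0.2,"y":0.195,"z":0.16,"wx":0,"wy":-0.009,"wz":0.012},{"x":-0.25,"y":0.245,"z":0.205,"wx":0,"wy":-0.011,"wz":0.015},{"x":-0.285,"y":0.28,"z":0.232,"wx":0,"wy":-0.013,"wz":0.018},{"x":-0.299,"y":0.293,"z":0.243,"wx":0,"wy":-0.013,"wz":0.018},{"x":-0.299,"y":0.293,"z":0.243,"wx":0,"wy":-0.013,"wz":0.018}]'

```text
time: 5.02
tcp_pos: [429.9, -58.2, 361.3]
ee_rot: [0.666, 0.68, 0.22, 0.215]
wrist_force: [-0.1, 0.3, -6.3]
gripper_width: 47.6
```

Run:
```python
from h import *
from cell import r
s=r.observe();f=r.grab_frame("wrist");g=r.grab_frame("side");pickle.dump((s,f,g),open("f4.pkl","wb"))
M=R.from_quat(s["ee_rot"]).as_matrix();G=s["tcp_pos"]+M[:,2]*154.5
print(s["time"],s["tcp_pos"],G,s["wrist_force"],s["torque"],s["gripper_width"])
print("d",(M.T@(np.array([656.1,-55.5,238])-G)/200).round(3))
a=cv2.resize(f["pixels"][:,:,::-1],(480,300));b=cv2.resize(g["pixels"][130:280,190:430,::-1],(480,300),interpolation=cv2.INTER_CUBIC)
cv2.imwrite("pics/w5.png",np.vstack([a,b]))
```

```text
5.0167 [429.89999154 -58.24839708 361.29966875] [520.27004952 -56.25775974 236.00186357] [-0.10566361  0.34097439 -6.30105845] [0.33046539 0.95209544 0.02126192] 47.57273062333074
d [-0.01   0.557  0.389]
```

View pics/w5.png

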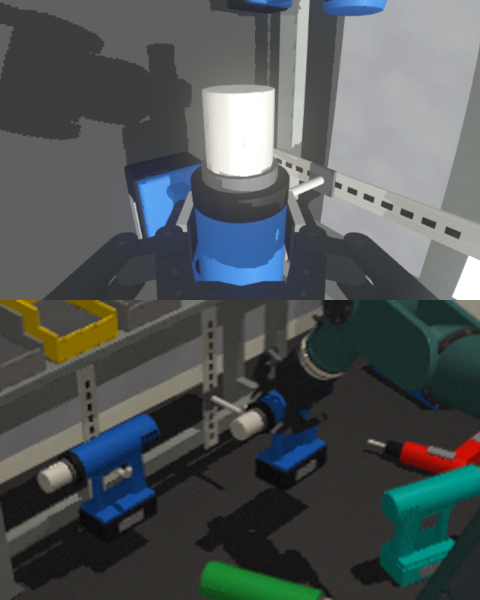

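The wrist half shows the rod at full-image (385–433, 262–241), right of the nozzle. The side half shows the gun in front of and level with the free hook, with the shelf clear. I'll advance in two halves.

Call:
move_arm --moves '[{"x":-0.001,"y":0.03,"z":0.021,"wx":0,"wy":0,"wz":0},{"x":-0.002,"y":0.07,"z":0.049,"wx":0,"wy":0,"wz":0},{"x":-0.003,"y":0.11,"z":0.077,"wx":0,"wy":0,"wz":0},{"x":-0.004,"y":0.155,"z":0.108,"wx":0,"wy":0,"wz":0},{"x":-0.005,"y":0.2,"z":0.14,"wx":0,"wy":0,"wz":0},{"x":-0.006,"y":0.24,"z":0.168,"wx":0,"wy":0,"wz":0},{"x":-0.006,"y":0.27,"z":0.189,"wx":0,"wy":0,"wz":0},{"x":-0.006,"y":0.28,"z":0.195,"wx":0,"wy":0,"wz":0}]'

```text
time: 5.78
tcp_pos: [499.0, -57.1, 364.9]
ee_rot: [0.665, 0.68, 0.221, 0.216]
wrist_force: [1.1, -0.0, -6.5]
gripper_width: 47.7
```

Run:
```python
from h import *
from cell import r
s=r.observe();f=r.grab_frame("top");g=r.grab_frame("side")
M=R.from_quat(s["ee_rot"]).as_matrix();G=s["tcp_pos"]+M[:,2]*154.5
print(s["time"],G,s["wrist_force"],s["torque"]);print("d",(M.T@(np.array([656.1,-55.5,238])-G)/200).round(3))
a=cv2.resize(f["pixels"][100:220,210:400,::-1],(570,360),interpolation=cv2.INTER_CUBIC);b=cv2.resize(g["pixels"][150:230,240:430,::-1],(570,240),interpolation=cv2.INTER_CUBIC)
cv2.imwrite("pics/w6.png",np.vstack([a,b]))
```

```text
5.7833 [589.93298254 -55.11023275 239.98818856] [ 1.06289248 -0.0209901  -6.48054535] [0.33474839 0.89344391 0.00918657]
d [-0.009  0.261  0.203]
```

View pics/w6.png

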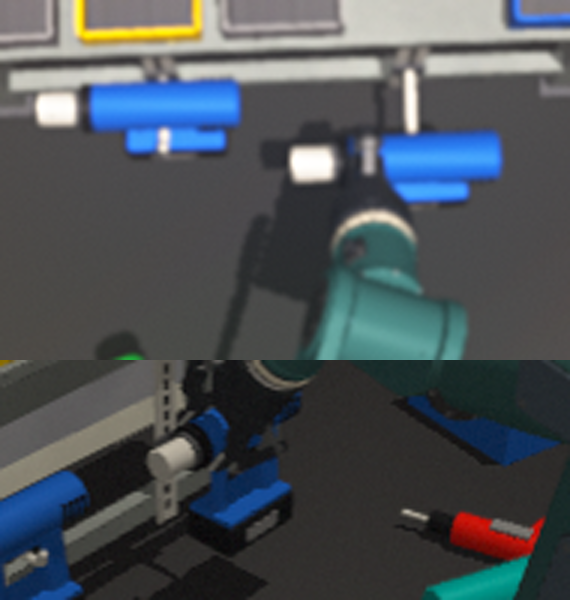

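Run:
```python
from h import *
s0,F=pickle.load(open("f0.pkl","rb"));t=F["top"]
b=onz(t,(376.7,151.7),238);n=onz(t,(306.7,154.3),238);print(b,n,b+(n-b)*80.5/205, np.linalg.norm(n-b))
print(onz(t,(347.4,140),165))
# hung gun for comparison and strip pitch 260
print(onz(t,(210+163/3,100+135/3),165),onz(t,(210+412/3,100+70/3),165))
```

```text
[ 594.62407548 -192.56171937  238.        ] [586.52458324  17.18143723 238.        ] [ 591.44354316 -110.19916276  238.        ] 209.89948432284837
[ 643.16793623 -110.49995526  165.        ]
[627.23851383 151.09836578 165.        ] [ 696.61159184 -110.72329093  165.        ]
```

The top view puts the web at y ≈ -110.2 and the rod at y ≈ -110.5, so they are well aligned. The hung gun is unmoved and the hand is clear of the shelf, so I'll go on.

Call:
move_arm --moves '[{"x":-0.001,"y":0.03,"z":0.023,"wx":0,"wy":0,"wz":0},{"x":-0.002,"y":0.065,"z":0.05,"wx":0,"wy":0,"wz":0},{"x":-0.003,"y":0.105,"z":0.081,"wx":0,"wy":0,"wz":0},{"x":-0.004,"y":0.15,"z":0.116,"wx":0,"wy":0,"wz":0},{"x":-0.005,"y":0.19,"z":0.147,"wx":0,"wy":0,"wz":0},{"x":-0.006,"y":0.225,"z":0.174,"wx":0,"wy":0,"wz":0},{"x":-0.006,"y":0.25,"z":0.193,"wx":0,"wy":0,"wz":0},{"x":-0.006,"y":0.26,"z":0.2,"wx":0,"wy":0,"wz":0}]'

```text
time: 6.55
tcp_pos: [564.4, -57.1, 362.9]
ee_rot: [0.665, 0.68, 0.221, 0.216]
wrist_force: [0.1, -0.1, -6.0]
gripper_width: 47.4
```

Run:
```python
from h import *
from cell import r
s=r.observe();f=r.grab_frame("side");s=r.observe();cv2.imwrite("pics/s7.png",cv2.resize(f["pixels"][150:250,240:400,::-1],(800,500),interpolation=cv2.INTER_CUBIC))
M=R.from_quat(s["ee_rot"]).as_matrix();G=s["tcp_pos"]+M[:,2]*154.5
print(s["time"],s["tcp_pos"],G,s["wrist_force"],s["torque"]);print("down100",(M.T@[0,0,-100]/200).round(3))
```

```text
6.6 [564.2262134  -57.09206116 362.92195984] [655.11184684 -55.12843402 237.99719928] [-0.03302571 -1.12444833 -5.80699768] [0.34084225 0.83827402 0.03521299]
down100 [ 0.    -0.294  0.404]
```

View pics/s7.png

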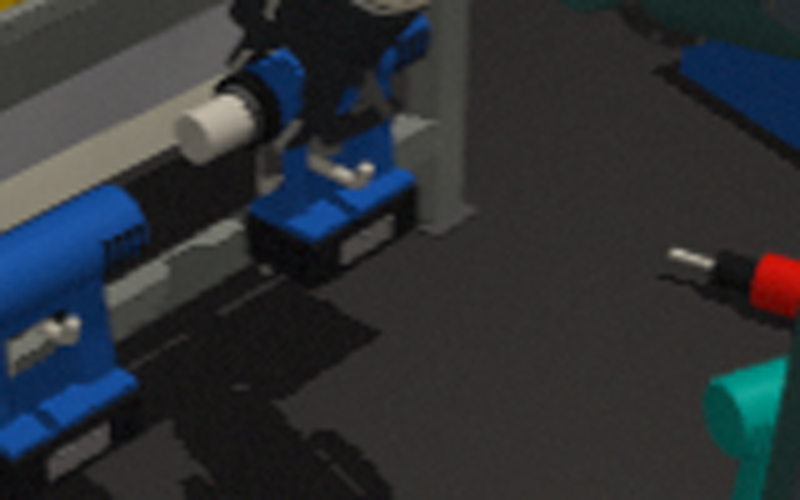

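The side view shows the rod through the handle opening: tip at crop (360,175), near the handle, above the battery. I'll lower 24 mm to web ≈ 185, then feel downward.

Call:
move_arm --moves '[{"x":0,"y":-0.01,"z":0.014,"wx":0,"wy":0,"wz":0},{"x":0,"y":-0.02,"z":0.027,"wx":0,"wy":0,"wz":0},{"x":0,"y":-0.03,"z":0.041,"wx":0,"wy":0,"wz":0},{"x":0,"y":-0.04,"z":0.055,"wx":0,"wy":0,"wz":0},{"x":0,"y":-0.05,"z":0.069,"wx":0,"wy":0,"wz":0},{"x":0,"y":-0.06,"z":0.082,"wx":0,"wy":0,"wz":0},{"x":0,"y":-0.067,"z":0.092,"wx":0,"wy":0,"wz":0},{"x":0,"y":-0.07,"z":0.097,"wx":0,"wy":0,"wz":0}]'

```text
time: 7.27
tcp_pos: [563.2, -57.1, 338.5]
ee_rot: [0.665, 0.68, 0.221, 0.216]
wrist_force: [-0.1, 0.1, -6.5]
gripper_width: 47.9
```

Call:
move_arm --moves '[{"x":0,"y":-0.002,"z":0.003,"wx":0,"wy":0,"wz":0},{"x":0,"y":-0.004,"z":0.006,"wx":0,"wy":0,"wz":0},{"x":0,"y":-0.006,"z":0.009,"wx":0,"wy":0,"wz":0},{"x":0,"y":-0.008,"z":0.011,"wx":0,"wy":0,"wz":0},{"x":0,"y":-0.01,"z":0.014,"wx":0,"wy":0,"wz":0},{"x":0,"y":-0.012,"z":0.016,"wx":0,"wy":0,"wz":0},{"x":0,"y":-0.012,"z":0.016,"wx":0,"wy":0,"wz":0},{"x":0,"y":-0.012,"z":0.016,"wx":0,"wy":0,"wz":0}]'

```text
time: 7.93
tcp_pos: [563.3, -57.1, 335.2]
ee_rot: [0.665, 0.68, 0.221, 0.217]
wrist_force: [-0.5, -0.2, -6.7]
gripper_width: 47.7
```

Call:
move_arm --moves '[{"x":0,"y":-0.002,"z":0.003,"wx":0,"wy":0,"wz":0},{"x":0,"y":-0.004,"z":0.006,"wx":0,"wy":0,"wz":0},{"x":0,"y":-0.006,"z":0.009,"wx":0,"wy":0,"wz":0},{"x":0,"y":-0.008,"z":0.011,"wx":0,"wy":0,"wz":0},{"x":0,"y":-0.01,"z":0.014,"wx":0,"wy":0,"wz":0},{"x":0,"y":-0.012,"z":0.016,"wx":0,"wy":0,"wz":0},{"x":0,"y":-0.012,"z":0.016,"wx":0,"wy":0,"wz":0},{"x":0,"y":-0.012,"z":0.016,"wx":0,"wy":0,"wz":0}]'

```text
time: 8.6
tcp_pos: [563.3, -57.1, 331.2]
ee_rot: [0.665, 0.68, 0.221, 0.217]
wrist_force: [-0.0, 0.2, -6.5]
gripper_width: 47.7
```

Call:
move_arm --moves '[{"x":0,"y":-0.002,"z":0.003,"wx":0,"wy":0,"wz":0},{"x":0,"y":-0.004,"z":0.006,"wx":0,"wy":0,"wz":0},{"x":0,"y":-0.006,"z":0.009,"wx":0,"wy":0,"wz":0},{"x":0,"y":-0.008,"z":0.011,"wx":0,"wy":0,"wz":0},{"x":0,"y":-0.01,"z":0.014,"wx":0,"wy":0,"wz":0},{"x":0,"y":-0.012,"z":0.016,"wx":0,"wy":0,"wz":0},{"x":0,"y":-0.012,"z":0.016,"wx":0,"wy":0,"wz":0},{"x":0,"y":-0.012,"z":0.016,"wx":0,"wy":0,"wz":0}]'

```text
time: 9.27
tcp_pos: [563.2, -57.1, 327.2]
ee_rot: [0.665, 0.68, 0.221, 0.217]
wrist_force: [0.1, -0.7, -7.0]
gripper_width: 47.4
```

Web ≈ 173.

Call:
move_arm --moves '[{"x":0,"y":-0.002,"z":0.002,"wx":0,"wy":0,"wz":0},{"x":0,"y":-0.003,"z":0.004,"wx":0,"wy":0,"wz":0},{"x":0,"y":-0.005,"z":0.006,"wx":0,"wy":0,"wz":0},{"x":0,"y":-0.006,"z":0.008,"wx":0,"wy":0,"wz":0},{"x":0,"y":-0.007,"z":0.01,"wx":0,"wy":0,"wz":0},{"x":0,"y":-0.009,"z":0.012,"wx":0,"wy":0,"wz":0},{"x":0,"y":-0.009,"z":0.012,"wx":0,"wy":0,"wz":0},{"x":0,"y":-0.009,"z":0.012,"wx":0,"wy":0,"wz":0}]'

```text
time: 9.93
tcp_pos: [563.2, -57.1, 324.2]
ee_rot: [0.665, 0.68, 0.221, 0.217]
wrist_force: [-0.3, -0.9, -5.8]
gripper_width: 48.0
```

Call:
move_arm --moves '[{"x":0,"y":-0.001,"z":0.001,"wx":0,"wy":0,"wz":0},{"x":0,"y":-0.002,"z":0.003,"wx":0,"wy":0,"wz":0},{"x":0,"y":-0.003,"z":0.004,"wx":0,"wy":0,"wz":0},{"x":0,"y":-0.004,"z":0.005,"wx":0,"wy":0,"wz":0},{"x":0,"y":-0.005,"z":0.007,"wx":0,"wy":0,"wz":0},{"x":0,"y":-0.006,"z":0.008,"wx":0,"wy":0,"wz":0},{"x":0,"y":-0.006,"z":0.008,"wx":0,"wy":0,"wz":0},{"x":0,"y":-0.006,"z":0.008,"wx":0,"wy":0,"wz":0}]'

```text
time: 10.6
tcp_pos: [563.1, -57.1, 322.2]
ee_rot: [0.665, 0.68, 0.221, 0.217]
wrist_force: [1.0, -0.3, -6.3]
gripper_width: 47.8
```

```bash
cat > st.py <<'E'
from h import *
from cell import r
s=r.observe();print(s["time"],s["tcp_pos"].round(1),s["wrist_force"].round(2),s["torque"].round(3),s["gripper_width"])
E
python3 st.py
```

```text
10.6 [563.1 -57.1 322.2] [ 0.99 -0.26 -6.28] [0.35  0.944 0.071] 47.83124710646388
```

Call:
move_arm --moves '[{"x":0,"y":-0.001,"z":0.001,"wx":0,"wy":0,"wz":0},{"x":0,"y":-0.002,"z":0.003,"wx":0,"wy":0,"wz":0},{"x":0,"y":-0.003,"z":0.004,"wx":0,"wy":0,"wz":0},{"x":0,"y":-0.004,"z":0.005,"wx":0,"wy":0,"wz":0},{"x":0,"y":-0.005,"z":0.007,"wx":0,"wy":0,"wz":0},{"x":0,"y":-0.006,"z":0.008,"wx":0,"wy":0,"wz":0},{"x":0,"y":-0.006,"z":0.008,"wx":0,"wy":0,"wz":0},{"x":0,"y":-0.006,"z":0.008,"wx":0,"wy":0,"wz":0}]'

```text
time: 11.27
tcp_pos: [563.1, -57.1, 320.2]
ee_rot: [0.665, 0.68, 0.221, 0.217]
wrist_force: [-0.5, 0.3, -7.7]
gripper_width: 47.7
```

```bash
python3 st.py
```

```text
11.2667 [563.1 -57.1 320.2] [-0.49  0.3  -7.74] [0.399 0.892 0.015] 47.67017113549077
```

Web ≈ 166.

Call:
move_arm --moves '[{"x":0,"y":-0.001,"z":0.001,"wx":0,"wy":0,"wz":0},{"x":0,"y":-0.002,"z":0.003,"wx":0,"wy":0,"wz":0},{"x":0,"y":-0.003,"z":0.004,"wx":0,"wy":0,"wz":0},{"x":0,"y":-0.004,"z":0.005,"wx":0,"wy":0,"wz":0},{"x":0,"y":-0.005,"z":0.007,"wx":0,"wy":0,"wz":0},{"x":0,"y":-0.006,"z":0.008,"wx":0,"wy":0,"wz":0},{"x":0,"y":-0.006,"z":0.008,"wx":0,"wy":0,"wz":0},{"x":0,"y":-0.006,"z":0.008,"wx":0,"wy":0,"wz":0}]'

```text
time: 11.93
tcp_pos: [563.2, -57.1, 318.7]
ee_rot: [0.665, 0.68, 0.221, 0.217]
wrist_force: [-1.1, 0.5, -4.8]
gripper_width: 47.6
```

```bash
python3 st.py
```

```text
11.9333 [563.2 -57.1 318.7] [-1.13  0.54 -4.84] [0.309 0.825 0.018] 47.60663713382948
```

Call:
move_arm --moves '[{"x":0,"y":-0.001,"z":0.001,"wx":0,"wy":0,"wz":0},{"x":0,"y":-0.002,"z":0.002,"wx":0,"wy":0,"wz":0},{"x":0,"y":-0.003,"z":0.004,"wx":0,"wy":0,"wz":0},{"x":0,"y":-0.003,"z":0.004,"wx":0,"wy":0,"wz":0},{"x":0,"y":-0.003,"z":0.004,"wx":0,"wy":0,"wz":0},{"x":0,"y":-0.003,"z":0.004,"wx":0,"wy":0,"wz":0},{"x":0,"y":-0.003,"z":0.004,"wx":0,"wy":0,"wz":0},{"x":0,"y":-0.003,"z":0.004,"wx":0,"wy":0,"wz":0}]'

```text
time: 12.6
tcp_pos: [563.4, -57.1, 318.1]
ee_rot: [0.665, 0.679, 0.222, 0.217]
wrist_force: [-0.6, 2.1, -0.4]
gripper_width: 47.3
```

```bash
python3 st.py
```

```text
12.6 [563.4 -57.1 318.1] [-0.64  2.13 -0.39] [0.313 0.43  0.193] 47.257349881060485
```

The vertical force fell from about -6.5 N to -0.4 N at web z ≈ 164, so the hook now carries about 6 N while the gun is still gripped. I'll let go.

Call:
move_arm --moves '[{"x":0,"y":0,"z":0,"wx":0,"wy":0,"wz":0},{"x":0,"y":0,"z":0,"wx":0,"wy":0,"wz":0},{"x":0,"y":0,"z":0,"wx":0,"wy":0,"wz":0},{"x":0,"y":0,"z":0,"wx":0,"wy":0,"wz":0},{"x":0,"y":0,"z":0,"wx":0,"wy":0,"wz":0},{"x":0,"y":0,"z":0,"wx":0,"wy":0,"wz":0},{"x":0,"y":0,"z":0,"wx":0,"wy":0,"wz":0},{"x":0,"y":0,"z":0,"wx":0,"wy":0,"wz":0}]' --claw 1 --grip_force 20

```text
time: 13.27
tcp_pos: [563.1, -57.1, 317.3]
ee_rot: [0.665, 0.68, 0.221, 0.217]
wrist_force: [-0.7, 0.2, 1.2]
gripper_width: 85.3
```

Run:
```python
from h import *
from cell import r
s=r.observe();f=r.grab_frame("wrist");pickle.dump((s,f),open("f8.pkl","wb"))
print(s["time"],s["tcp_pos"],s["wrist_force"],s["torque"],s["gripper_width"])
cv2.imwrite("pics/w8.png",f["pixels"][:,:,::-1])
```

```text
13.2667 [563.07173168 -57.11496648 317.27727842] [-0.69452647  0.15252537  1.22054102] [0.02470516 0.25299572 0.00551135] 85.31759563533065
```

View pics/w8.png

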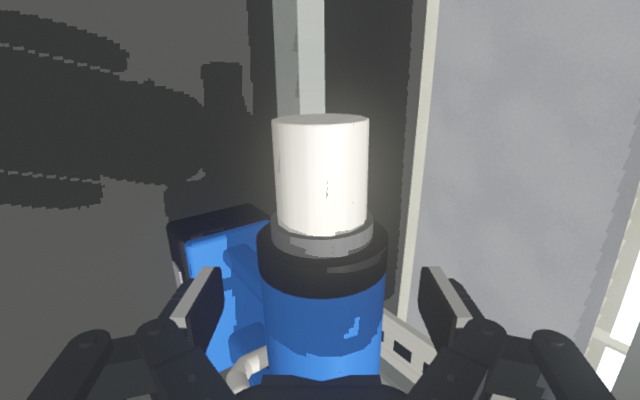

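The fingers are open and clear on both sides of the barrel (260–385). The nozzle is unchanged at (320,118), and the hook tip is visible through the handle at (250,370). I'll withdraw straight back along the tool axis.

Call:
move_arm --moves '[{"x":0,"y":0,"z":-0.03,"wx":0,"wy":0,"wz":0},{"x":0,"y":0,"z":-0.08,"wx":0,"wy":0,"wz":0},{"x":0,"y":0,"z":-0.15,"wx":0,"wy":0,"wz":0},{"x":0,"y":0,"z":-0.24,"wx":0,"wy":0,"wz":0},{"x":0,"y":0,"z":-0.34,"wx":0,"wy":0,"wz":0},{"x":0,"y":0,"z":-0.44,"wx":0,"wy":0,"wz":0},{"x":0,"y":0,"z":-0.54,"wx":0,"wy":0,"wz":0},{"x":0,"y":0,"z":-0.6,"wx":0,"wy":0,"wz":0}]'

```text
time: 13.98
tcp_pos: [491.3, -58.5, 417.8]
ee_rot: [0.664, 0.679, 0.222, 0.219]
wrist_force: [0.2, 0.2, 1.0]
gripper_width: 85.3
```

Call:
move_arm --moves '[{"x":0,"y":-0.1,"z":-0.07,"wx":0,"wy":0,"wz":0},{"x":0,"y":-0.2,"z":-0.14,"wx":0,"wy":0,"wz":0},{"x":0,"y":-0.3,"z":-0.2,"wx":0,"wy":0,"wz":0},{"x":0,"y":-0.3,"z":-0.2,"wx":0,"wy":0,"wz":0},{"x":0,"y":-0.3,"z":-0.2,"wx":0,"wy":0,"wz":0},{"x":0,"y":-0.3,"z":-0.2,"wx":0,"wy":0,"wz":0},{"x":0,"y":-0.3,"z":-0.2,"wx":0,"wy":0,"wz":0},{"x":0,"y":-0.3,"z":-0.2,"wx":0,"wy":0,"wz":0}]'

```text
time: 14.65
tcp_pos: [421.1, -60.2, 411.3]
ee_rot: [0.665, 0.68, 0.221, 0.216]
wrist_force: [0.1, -0.7, 0.2]
gripper_width: 85.4
```

Run:
```python
from h import *
from cell import r
s=r.observe();f=r.grab_frame("top");g=r.grab_frame("side")
print(s["time"],s["tcp_pos"],s["wrist_force"])
a=cv2.resize(f["pixels"][100:230,160:470,::-1],(620,260),interpolation=cv2.INTER_CUBIC);b=cv2.resize(g["pixels"][130:280,190:400,::-1],(476,340),interpolation=cv2.INTER_CUBIC)
cv2.imwrite("pics/w9.png",np.vstack([a,np.pad(b,((0,0),(0,144),(0,0)))]))
s0,F=pickle.load(open("f0.pkl","rb"))
d0=F["top"]["pixels"].astype(int);d1=f["pixels"].astype(int)
for nm,(y0,y1,x0,x1) in{"hung":(120,155,218,292),"bin":(190,248,165,210),"driver":(174,232,412,472)}.items():print(nm,abs(d0-d1)[y0:y1,x0:x1].mean().round(2))
```

```text
14.65 [421.08265766 -60.19613654 411.31299262] [ 0.05919063 -0.67859162  0.22812513]
hung 3.75
bin 4.05
driver 2.82
```

View pics/w9.png

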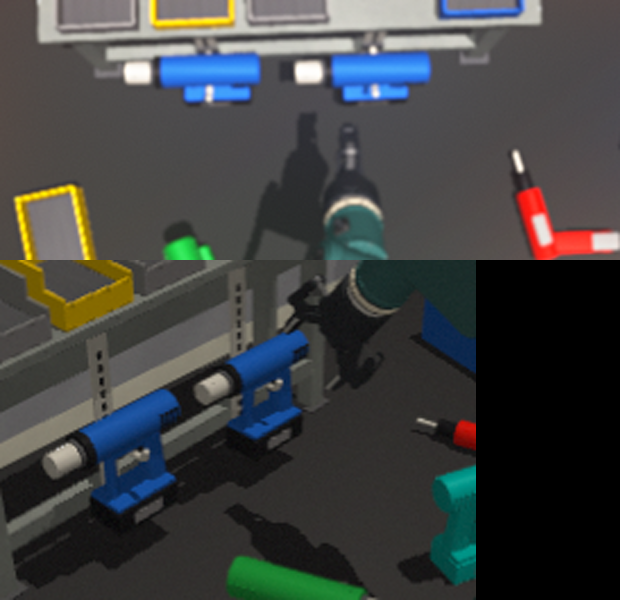

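Both guns hang upright side by side, the hook tips showing through their handles. The hand is well clear and the bin and driver look unmoved. Handing in.

```bash
python3 -c "
from cell import r
print(r.finish_job())"
```

```text
the job is handed in; nothing more can be done
None
```

The blue heat gun now hangs upright by its closed handle on the right-hand hook that was free, and the job is handed in at about 14.7 s. No verdict was reported.

I gripped the bare barrel with the hand leaning back about 36°, entered with the web (top of the handle opening) at about z = 209 mm, above the highest possible tip, and felt downwards. At web z ≈ 164 mm the vertical wrist force rose from about -6.5 N to -0.4 N, so the hook carried about 6 N while the fingers still held the gun. Only then did I let go and back straight out.

**Last checks:**
- **Gun:** the final top and side views show both guns hanging level, with the rod through each handle.
- **Other things:** the hung gun, parts bin and screwdriver looked unmoved by eye. The top-view picture differences there were small (about 3 to 4 of 255 grey levels).
- **Hand:** it was free of everything, with wrist force under 1 N.

**What disagreed or failed:**
- Camera views of the hook's root disagreed by up to about 8 mm in height, so I settled the height by feel.
- One move call was refused for missing turn values; nothing moved.
- I viewed 11 pictures, one over the budget.

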